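Crank a stuck bracket out of its post and tray it

TASK

An aluminium bracket is stuck by its tang in the slotted wooden post on the hand-cranked joint puller. Wind the crank clockwise (seen from above), through the loose slack and then the heavy pull until the resistance suddenly drops away as the tang comes free, and stop there at once, within a quarter turn, before the catch behind it is jammed. Then let go of the crank, lift the freed bracket off the bed and set it down gently and upright in the shallow wooden tray; do not touch the bracket while it is still stuck, and leave the other things on the bench alone.

Things in the scene. Friction and masses are not known exactly. Their poses are not given: they have to be found in the camera images.
- puller: grey metal bench puller, 100 x 350 mm, fixed to the bench. Origin on the bench under its bed; its y axis is the direction of pull, from the wooden post (-y end) to the gear head (+y end, 88 mm high). Bed top is 45 mm above the bench. Two fence strips 6 mm high, inner faces 50 mm apart, flank the bracket
- post: dark wooden block 80 x 70 x 55 mm fixed on the bed, with a slot 30 mm wide open to the top and to +y. Origin at bed height under its centre, axes as the puller's; +y face 35 mm from it. Hidden cheeks in it grip the tang; their depth varies by 20 mm, so where they let go can only be felt. They let go after 11 to 35 mm of pull; 9 mm later a low catch under the tang blocks it
- crank_axis (a point): point on the vertical axis of the crank, at the height of the middle of its handle (126 mm above the bench). The crank turns on top of the gear head, at most about 3 turns, clockwise from above to pull; left loaded it may spring back a little. 30 mm of yoke travel per turn, less the stretch of the springy pull rods (32 N/mm). Slack needs under 2 N at the handle, the stuck tang 4 to 11 N even at rest, and once it lets go under 2 N again
- handle: upright crank handle, origin at its middle: a black round grip 18 mm thick and 44 mm high that spins freely on its pin, 36 mm out from the crank's axis; the crank arm's top lies 22 mm below this point, nothing above it. It may be held by a gripper that keeps its own direction all the way round
- yoke: steel yoke; its origin is the middle between the two steel prongs (upright round pins 7 mm thick, 28 mm high), at their +y faces, at bed height. Winding moves it to +y of the puller; it first crosses a gap of up to 17 mm, then pushes on the bracket's shoulders either side of the tang
- bracket: loose aluminium bracket, about 0.4 kg: block 44 (x) x 70 (y) x 30 mm high with a raised boss 44 x 42 x 18 mm on top (total height 48 mm), and a tang 22 mm wide, 20 mm high and 60 mm long sticking out of its -y face, 8 mm above its underside, with a small heel under its end. Origin under the centre of the 70 mm block, z up. It rests on the bed, and once free it can be lifted straight up
- bracket_grip (a point): where to grip the bracket: on the boss, 30 mm above the bracket's underside and 8 mm to -y of its origin, near its centre of mass; 44 mm wide along the bracket's x. Same axes as the bracket
- shoulder (a point): middle of the bracket's shoulder face (-y face of the block, from which the tang sticks out), 15 mm above its underside
- tray: shallow open wooden tray, 160 (x) x 190 (y) x 22 mm high, walls 6 mm, floor 6 mm thick, fixed on the bench. Origin under its centre
- wedge: small loose wooden wedge block 50 x 22 x 18 mm beside the post (leave alone)
- stone: sharpening stone on its wooden base 60 x 200 x 44 mm (leave alone)
- chisel: chisel lying on the bench, 220 mm long (leave alone)
- gauge: wooden marking gauge, 200 mm long, 62 mm high (leave alone)
- glue: glue bottle 60 mm thick, 150 mm high (leave alone)
- offcut: wooden offcut 90 x 50 x 30 mm (leave alone)
There are look-alikes about, which are no part of the job. Several things have the shape of the bracket; the one meant has the colours described above.

How it is judged:
By the outcome, as a careful person would: the job done as asked, in the order asked, and still so for the second after the job is handed in, with the robot touching nothing.
It also fails if it takes over 72 s, if anything falls off the work surface, if the arm or the gripper's body presses on something with over 40 N, if the wrist force passes 120 N, or if a joint passes its speed limit or range.

ROBOT

A 6-joint arm with a two-finger parallel gripper is mounted at the origin on the work surface. World frame = base frame: x ahead of the robot, y to its left, z up, the work surface at z = 0. Lengths are in mm, angles in rad, forces in N, time in s.
With the tool pointing down it reaches from about 350 to 775 mm from the base axis. Payload 7.3 kg.
Tool frame: the origin (TCP) lies midway between the tips of the shut fingers; the grasp point (between the pads) lies 19 mm behind it; z points along the fingers, x is the direction in which the jaws open and shut, and the axes are right-handed (so a half turn about z gives the same grasp; the last joint's range is limited). The gripper opens to 92 mm and grips with 3 to 60 N. Pads are 19 mm wide; open, the fingers measure 130 mm over their backs; the gripper's body (75 mm by 190 mm) begins 47 mm behind the grasp point.
Start: joints at [-1.382, 0.342, 1.524, -0, 1.275, -0.146], TCP at [172.527, -495.862, 226.741] pointing down, gripper open.
Joint ranges: [-2.53, 2.53], [-0.77, 2.02], [0.04, 2.7], [-1, 4.14], [0.28, 2.66], [-3.11, 3.11]. Speed limits (rad/s): [2.57, 2.57, 3.14, 3.14, 3.14, 3.14].

INTERFACE

Orientations are given as [roll, pitch, yaw] about the fixed x, y, z axes, in that order (R = Rz(yaw) Ry(pitch) Rx(roll)).
In Python, from plant import bot gives the robot as it stands.
- The arm moves only by the shell command python3 -m pendant 'ROWS' [OPENING]. ROWS is JSON, a list of rows, each an object with "linear": the shift along the world's x, y, z in mm, a list of three; "twist": the turn about the world's z in degrees. In form: [{"linear": [x, y, z], "twist": twist}, ...]. A call has 1 to 20 rows; each row is the pose to reach, as a shift and turn from the pose commanded when the call began; what a row does not reach only later rows make up. A row lasts 1/8 s, in which the tool goes at most 62.5 mm and 10.7 degrees, less where a joint would pass 70% of its speed; a pose out of reach is approached as far as the arm can. A call with a gripper value outside its range is refused whole. OPENING is the closure in counts, from 0 (fully open) to 255 (shut), set as the call begins (- or left out, the last holds). The fingers move at their own pace and stop on an object; the grip force is fixed at half the most. Time passes only in rows, so rows that repeat a pose let the fingers close. It gives the time, the measured TCP pose, the force and the opening at its end, in the units of the state.
- bot.get_obs(): the state, without advancing time (a new reading comes with each control period).
- bot.capture(name): name is "scene" or "top"; returns a dict with "frame" (420x560x3 uint8, blue, green, red), "z_map" (420x560 float32, mm along the optical axis (not along the pixel's ray), 0 where there is no reading), "fx", "fy", "cx", "cy" (pixels), "rvec" (rotation vector, rad) and "tvec" (3), from world to camera coordinates, as OpenCV has them. Camera axes: x right, y down, z forward; pixel columns grow to the right and rows downward; lengths in mm; the calibration is good to about 2 mm. A picture is of the moment at which its call begins.
- bot.close_job(): hands the job in, once; it reports no verdict.
The state is a dict: "time": time; "joint_positions": joint angles; "dq": joint speeds; "tau": joint torques, N m; "tool_pos": TCP position; "tcp_rot": TCP orientation; "contact_force": force on the tool from outside, world axes, zero at the start; "moment": the same for the moment, N m; "grip_width": finger opening in mm.
Only numpy, scipy, OpenCV 4.12 (cv2) and the standard library are available. Lean on these libraries where they do the work, as an engineer would, in place of code of your own. Each camera call takes 0.05 s, during which the arm holds its last target. There are 200 camera calls.

## Working session

There is one attempt and no reset: what is moved stays moved. The work goes in short steps, Python scripts to look and compute and a shell command to move; the robot and the scene stay as the last step left them, time stands still between calls to the robot, and variables do not carry over. Pictures are saved under pics/ and viewed, about 8 in all and at most 12, crops included, and the job is handed in when it is done.

```bash
ls; mkdir -p pics
cat > h.py <<'E'
import numpy as np,cv2,pickle
from plant import bot
def cap(n,tag):
    c=bot.capture(n); cv2.imwrite(f'pics/{tag}.png',c['frame']); pickle.dump(c,open(f'pics/{tag}.pkl','wb')); return c
def load(tag): return pickle.load(open(f'pics/{tag}.pkl','rb'))
def ray(c,u,v):
    R=cv2.Rodrigues(np.array(c['rvec'],float))[0];t=np.array(c['tvec'],float).ravel()
    d=R.T@np.array([(u-c['cx'])/c['fx'],(v-c['cy'])/c['fy'],1.]);return -R.T@t,d
def onz(c,u,v,z):
    o,d=ray(c,u,v);return o+d*(z-o[2])/d[2]
def cloud(c):
    R=cv2.Rodrigues(np.array(c['rvec'],float))[0];t=np.array(c['tvec'],float).ravel()
    z=c['z_map'];v,u=np.mgrid[:z.shape[0],:z.shape[1]]
    P=np.stack([(u-c['cx'])/c['fx']*z,(v-c['cy'])/c['fy']*z,z],-1)
    W=(P-t)@R; W[z==0]=np.nan; return W
E
python3 - <<'E'
from h import *
a=cap('top','top0');b=cap('scene','sc0')
print(bot.get_obs())
for c in(a,b):print(ray(c,280,210),c['fx'])
E
```

```text
pics
{'time': 0.1, 'joint_positions': array([-1.38197693e+00,  3.42675941e-01,  1.52491302e+00,  2.42492048e-05,
        1.27541477e+00, -1.46000477e-01]), 'dq': array([-0.00166781, -0.00204954, -0.00212382, -0.00082236,  0.00077069,
        0.0028212 ]), 'tau': array([ 1.97142275e-03, -4.32003951e+01, -2.44695747e+01,  7.19262077e-02,
        5.26241970e-02, -5.29843032e-05]), 'tool_pos': array([ 172.47346947, -495.47644581,  226.10554157]), 'tcp_rot': array([-3.14136442e+00,  1.39268738e-03, -1.23598337e+00]), 'contact_force': array([-0.64601345, -0.1356802 , -0.36341669]), 'moment': array([ 0.02300012,  0.02894513, -0.0169787 ]), 'grip_width': 91.53945674439079}
(array([ 325.1726717 ,   63.50308001, 1338.30347445]), array([ 0.18944213,  0.00508819, -0.98198903])) 427.4923860158879
(array([1012.03387206, -154.78076873,  926.62273407]), array([-0.45509443,  0.20242829, -0.86723139])) 425.5291663112191
```

View pics/top0.png

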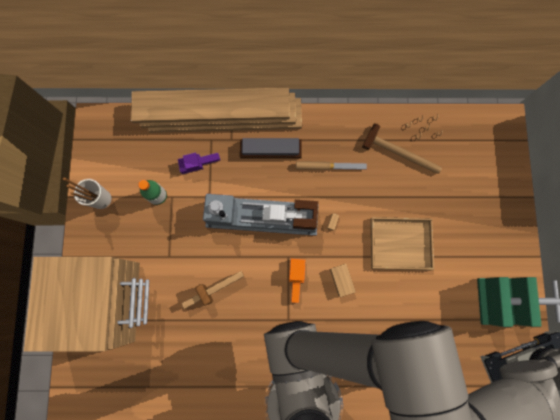

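View pics/sc0.png

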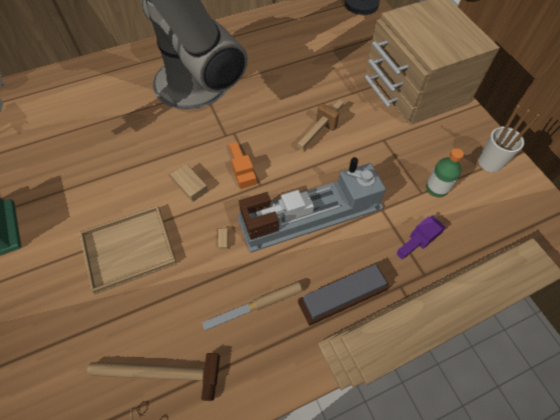

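The top view shows the puller at about (205–318, 195–235), with the gear head and crank at (218, 208), the bracket boss at (274, 213), the post at (306, 214) and the tray at (402, 244). In the scene view the handle is at (353, 165), the boss at (297, 203), and the tray at (128, 248). The orange and purple brackets are look-alikes.

Run:
```python
from h import *
a=load('top0');b=load('sc0')
A=cv2.resize(a['frame'][185:245,195:335],None,fx=5.7,fy=5,interpolation=cv2.INTER_CUBIC)
B=cv2.resize(b['frame'][145:255,230:395],None,fx=4.8,fy=2.7,interpolation=cv2.INTER_CUBIC)
A=A[:,:792];B=B[:,:792]
cv2.imwrite('pics/c0.png',np.vstack([A,B]))
W=cloud(a);np.set_printoptions(precision=0,suppress=True,linewidth=200)
# head top, bracket, post, tray by height map
m=(W[...,2]>20)
for name,(r0,r1,c0,c1),(z0,z1) in [('pullerlow',(180,250,195,330),(38,52)),('head',(185,240,195,245),(80,95)),('handle',(185,240,195,245),(110,160)),('boss',(195,235,250,295),(88,98)),('post',(190,240,285,325),(95,106)),('tray',(205,285,360,445),(15,30)),('crankarm',(185,240,195,245),(97,110))]:
    P=W[r0:r1,c0:c1].reshape(-1,3);P=P[(P[:,2]>z0)&(P[:,2]<z1)]
    if len(P)<3:print(name,len(P));continue
    r=cv2.minAreaRect(P[:,:2].astype(np.float32));print(name,len(P),P[:,2].mean().round(),np.round(r[0],1),np.round(r[1],1),round(r[2],1))
```

```text
pullerlow 1224 46.0 [564. 125.] [332.  86.] 85.9
head 642 89.0 [573. 255.] [86. 84.] 87.1
handle 61 133.0 [561. 247.] [52. 23.] 47.3
boss 210 93.0 [554.  61.] [84. 53.] 72.5
post 434 100.0 [555.  -5.] [70. 81.] 86.0
tray 477 22.0 [ 476. -309.] [191. 161.] 88.7
crankarm 77 105.0 [573. 248.] [53. 67.] 79.5
```

View pics/c0.png

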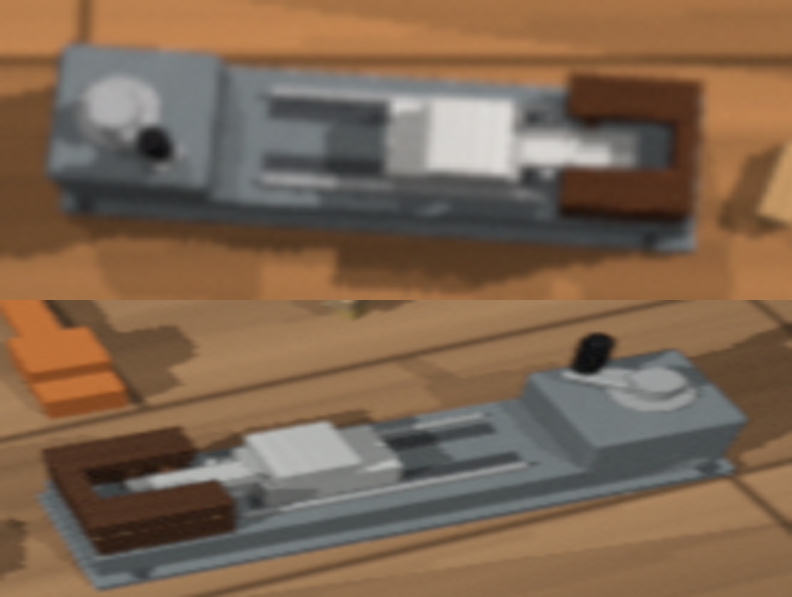

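Run:
```python
from h import *
np.set_printoptions(precision=1,suppress=True,linewidth=200)
a=load('top0');b=load('sc0')
def blob(c,r,f,nm):
    r0,r1,c0,c1=r;g=c['frame'][r0:r1,c0:c1].astype(int)
    n,l,s,ce=cv2.connectedComponentsWithStats(f(g).astype(np.uint8))
    for i in range(1,n):
        if s[i,4]>8: print(nm,s[i],ce[i]+[c0,r0])
    i=1+np.argmax(s[1:,4]);return ce[i]+[c0,r0]
def tri(p,q):
    M=[];y=[]
    for c,u in((a,p),(b,q)):
        o,d=ray(c,*u);d=d/np.linalg.norm(d);K=np.eye(3)-np.outer(d,d);M.append(K);y.append(K@o)
    x=np.linalg.lstsq(np.vstack(M),np.hstack(y),rcond=None)[0]
    return x,np.linalg.norm(np.hstack(y)-np.vstack(M)@x)
bl=lambda g:g.max(-1)<40
lt=lambda g:(g.min(-1)>135)
T=(198,222,205,232);S=(150,200,340,385)
p=blob(a,T,bl,'t');q=blob(b,S,bl,'s');print('handle',tri(p,q))
p=blob(a,T,lt,'t');q=blob(b,S,lt,'s');print('hub',tri(p,q))
h=a['frame'][198:222,205:232];print(np.c_[h.min(-1)])
print(cloud(a)[198:222,205:232,2].round().astype(int))
# boss bright
W=cloud(a);g=a['frame'].min(-1)
m=np.zeros_like(g);m[195:235,260:290]=(g[195:235,260:290]>175)
ys,xs=np.nonzero(m);print(len(xs));r=cv2.minAreaRect(np.float32([onz(a,x,y,93)[:2] for x,y in zip(xs,ys)]));print(r)
```

```text
t [15 14  4  5 18] [221.5 214. ]
s [10  8  7 14 73] [353.  164.5]
handle (array([547.8, 238.5, 122.1]), np.float64(0.5062725685671934))
t [  5   2  13  12 119] [215.9 204.9]
s [  8  20  24   9 120] [362.4 173.9]
s [17 28 17  8 65] [364.5 182.2]
hub (array([575.2, 253.8, 111.5]), np.float64(5.357028142850919))
[[ 88 110 119 121 121 122 121 122 121 122 121 121 121 121 122 122 122 123 125 123 122 122 120 121 120 119 119]
 [ 92 114 119 121 121 122 122 121 124 127 130 130 127 124 124 123 122 122 122 122 122 122 121 121 119 120 119]
 [ 96 115 121 121 123 123 124 129 138 146 150 151 145 139 133 126 122 123 123 121 122 121 120 120 121 120 120]
 [101 117 121 122 121 127 137 148 161 166 166 167 166 161 152 139 130 124 123 121 122 121 119 121 120 122 120]
 [103 118 121 120 121 136 158 167 172 171 172 171 169 167 166 158 147 128 123 120 121 120 121 120 120 121 120]
 [104 117 121 119 126 149 166 173 175 174 173 172 167 164 170 172 166 139 124 120 120 121 121 122 120 122 121]
 [103 116 118 120 135 154 167 172 174 176 174 173 169 164 168 172 168 152 127 121 120 119 121 121 121 121 119]
 [104 109 10
[... 15120 characters left out ...]
4                   90                   85                   86                   86                   86                   83                   88
                    89                   85                   88                   86                   89                   86                   86                   86                   95
                    84                   89                   88                   88                   87                   87                   84                   82                   85]]
238
((559.4326782226562, 80.39665222167969), (42.224544525146484, 74.23458862304688), 0.03177296742796898)<stdin>:22: RuntimeWarning: invalid value encountered in cast
```

Run:
```python
from h import *
np.set_printoptions(precision=1,suppress=True,linewidth=200)
a=load('top0');W=cloud(a)
vs,us=np.mgrid[190:225,200:235];w=W[190:225,200:235]
for z0,z1,z in((140,156,148),(105,116,109)):
    m=(w[...,2]>z0)&(w[...,2]<z1)&((us<219.5)if z==109 else True)&((vs<210.5) if z==109 else True)
    X=np.array([onz(a,u,v,z) for u,v in zip(us[m],vs[m])]);print(z,m.sum(),X.mean(0),(X.min(0)+X.max(0))/2,np.ptp(X,axis=0))
print('grip line',onz(a,215.7,205.3,93))
R=[]
for r,(z0,z1) in (((190,240,285,325),(95,106)),((205,285,360,445),(15,30)),((185,240,195,245),(84,93))):
    P=W[r[0]:r[1],r[2]:r[3]].reshape(-1,3);P=P[(P[:,2]>z0)&(P[:,2]<z1)]
    print(np.median(P,axis=0),P.min(0),P.max(0))
```

```text
148 30 [547. 236. 148.] [547.5 235.2 148. ] [14.4 14.3  0. ]
109 55 [573.7 261.1 109. ] [574.2 260.4 109. ] [23.9 23.7  0. ]
grip line [579.5 260.9  93. ]
[549.   -8.2 100.6] [513.  -42.5  95. ] [594.8  31.8 106. ]
[ 475.7 -317.8   21.3] [ 394.9 -406.3   15.1] [ 557.5 -212.2   28.8]
[575.5 254.4  88.6] [529.7 210.7  84.1] [616.  298.9  93. ]
```

```bash
python3 -m pendant '[{"linear":[100,195,0],"twist":10},{"linear":[375,732,0],"twist":67},{"linear":[375,732,0],"twist":67},{"linear":[375,732,0],"twist":67},{"linear":[375,732,0],"twist":67},{"linear":[375,732,0],"twist":67},{"linear":[375,732,0],"twist":67},{"linear":[375,732,0],"twist":67},{"linear":[375,732,0],"twist":67},{"linear":[375,732,0],"twist":67},{"linear":[375,732,0],"twist":67},{"linear":[375,732,0],"twist":67},{"linear":[375,732,0],"twist":67},{"linear":[375,732,0],"twist":67},{"linear":[375,732,0],"twist":67},{"linear":[375,732,0],"twist":67},{"linear":[375,732,0],"twist":67}]' 0
python3 - <<'E'
from h import *
c=cap('scene','sc1');cv2.imwrite('pics/sc1c.png',cv2.resize(c['frame'][80:280,200:420],None,fx=3,fy=3))
E
```

```text
time: 2.22
tool_pos: [547.4, 234.9, 227.2]
tcp_rot: [3.142, -0.0, -0.068]
contact_force: [1.5, -1.1, -0.7]
grip_width: 91.9
```

View pics/sc1c.png

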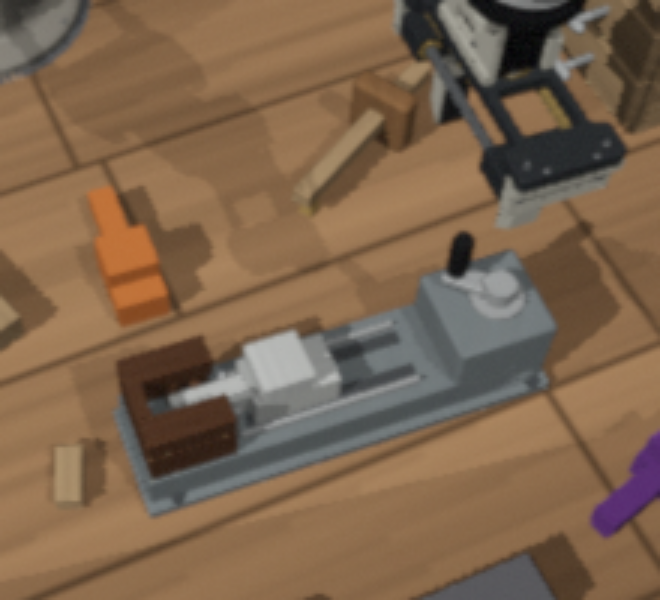

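The gripper is above the handle (handle at crop (460, 255)), with the jaws along x. I'll descend and close.

```bash
python3 -m pendant '[{"linear":[0,0.5,-55],"twist":0},{"linear":[0,0.5,-100],"twist":0},{"linear":[0,0.5,-111],"twist":0},{"linear":[0,0.5,-111],"twist":0}]' 0; python3 -m pendant '[{"linear":[0,0,0],"twist":0},{"linear":[0,0,0],"twist":0},{"linear":[0,0,0],"twist":0},{"linear":[0,0,0],"twist":0},{"linear":[0,0,0],"twist":0},{"linear":[0,0,0],"twist":0}]' 255
python3 - <<'E'
from h import *
c=cap('top','t2');cv2.imwrite('pics/t2c.png',cv2.resize(c['frame'][180:245,190:330],None,fx=5.7,fy=5.7))
E
```

```text
time: 2.78
tool_pos: [547.9, 236.4, 116.4]
tcp_rot: [-3.142, -0.0, -0.067]
contact_force: [0.7, 0.1, 0.3]
grip_width: 91.7
time: 3.52
tool_pos: [547.5, 236.6, 115.7]
tcp_rot: [3.142, 0.0, -0.067]
contact_force: [0.2, 0.3, -0.1]
grip_width: 36.6
```

```bash
python3 -m pendant '[{"linear":[0,0,0],"twist":0},{"linear":[0,0,0],"twist":0},{"linear":[0,0,0],"twist":0},{"linear":[0,0,0],"twist":0}]' 255
python3 - <<'E'
import numpy as np
# handle at cmd; axis
h=np.array([547.5,236.5]);ax=np.array([574,260.5]);d=h-ax;d*=36/np.linalg.norm(d)
print(d)
for t in range(0,361,15):
    a=-np.radians(t);r=np.array([[np.cos(a),-np.sin(a)],[np.sin(a),np.cos(a)]])@d-d;print(t,r.round(1))
E
```

```text
time: 4.08
tool_pos: [548.0, 236.8, 115.8]
tcp_rot: [-3.141, -0.001, -0.067]
contact_force: [3.3, 1.7, -1.9]
grip_width: 17.1
[-26.68335745 -24.16605957]
0 [0. 0.]
15 [-5.3  7.7]
30 [-8.5 16.6]
45 [-9.3 25.9]
60 [-7.6 35.2]
75 [-3.6 43.7]
90 [ 2.5 50.8]
105 [10.2 56.2]
120 [19.1 59.4]
135 [28.5 60.1]
150 [37.7 58.4]
165 [46.2 54.4]
180 [53.4 48.3]
195 [58.7 40.6]
210 [61.9 31.8]
225 [62.6 22.4]
240 [61.  13.1]
255 [56.9  4.6]
270 [50.8 -2.5]
285 [43.1 -7.9]
300 [ 34.3 -11. ]
315 [ 24.9 -11.8]
330 [ 15.7 -10.1]
345 [ 7.2 -6.1]
360 [ 0. -0.]
```

```bash
python3 -m pendant '[{"linear":[-5.3,7.7,0],"twist":0},{"linear":[-8.5,16.6,0],"twist":0},{"linear":[-9.3,25.9,0],"twist":0},{"linear":[-9.3,25.9,0],"twist":0}]'
```

```text
time: 4.58
tool_pos: [539.0, 263.6, 115.8]
tcp_rot: [-3.141, -0.002, -0.066]
contact_force: [6.8, 1.0, -3.8]
grip_width: 17.1
```

```bash
python3 -m pendant '[{"linear":[2.4,9.5,0],"twist":0},{"linear":[6.4,18.1,0],"twist":0},{"linear":[12.5,25.2,0],"twist":0},{"linear":[12.5,25.2,0],"twist":0}]'
```

```text
time: 5.08
tool_pos: [551.5, 288.2, 115.7]
tcp_rot: [3.141, -0.001, -0.066]
contact_force: [4.4, -3.7, -0.8]
grip_width: 16.7
```

```bash
python3 -m pendant '[{"linear":[7.7,5.4,0],"twist":0},{"linear":[16.6,8.6,0],"twist":0},{"linear":[16.6,8.6,0],"twist":0}]'
```

```text
time: 5.45
tool_pos: [567.9, 296.2, 115.7]
tcp_rot: [3.141, -0.0, -0.067]
contact_force: [1.8, -4.0, 0.8]
grip_width: 17.3
```

```bash
cat > n.py <<'E'
import sys,numpy as np
cx,cy,mx,my,fx,fy=map(float,sys.argv[1:7]);A=np.array([574.7,260.7])
r=np.array([mx,my])-A;R=np.linalg.norm(r);u=r/R;t=np.array([u[1],-u[0]])
th=np.arctan2(cy-A[1],cx-A[0]);t0=np.arctan2(-24.2,-26.7)
print('R',R.round(1),'radial',round(u@[fx,fy],1),'resist',round(-t@[fx,fy],1),'deg',round(np.degrees(t0-th)%360,1))
for d in (10,20,30,40,50,60):
    p=A+36*np.array([np.cos(th-np.radians(d)),np.sin(th-np.radians(d))]);print(d,(p-[cx,cy]).round(1))
E
python3 n.py 567.3 296.3 567.9 296.2 1.8 -4
```

```text
R 36.1 radial -4.3 resist -1.0 deg 120.4
10 [6.3 0.4]
20 [12.6  0. ]
30 [18.7 -1.4]
40 [24.4 -3.9]
50 [29.7 -7.3]
60 [ 34.3 -11.6]
```

```bash
python3 -m pendant '[{"linear":[6.3,0.4,0],"twist":0},{"linear":[12.6,0,0],"twist":0},{"linear":[18.7,-1.4,0],"twist":0},{"linear":[18.7,-1.4,0],"twist":0}]'
```

```text
time: 5.95
tool_pos: [585.0, 295.4, 115.7]
tcp_rot: [3.142, 0.003, -0.066]
contact_force: [-5.2, -2.4, 4.3]
grip_width: 17.3
```

```bash
python3 n.py 586 294.9 585 295.4 -5.2 -2.4
```

```text
R 36.2 radial -3.8 resist 4.3 deg 150.5
10 [ 5.8 -2.5]
20 [11.  -5.9]
30 [ 15.6 -10.2]
40 [ 19.3 -15.3]
50 [ 22.1 -20.9]
60 [ 23.9 -26.9]
```

```bash
python3 -m pendant '[{"linear":[5.8,-2.5,0],"twist":0},{"linear":[11,-5.9,0],"twist":0},{"linear":[15.6,-10.2,0],"twist":0},{"linear":[15.6,-10.2,0],"twist":0}]'
```

```text
time: 6.45
tool_pos: [599.7, 287.0, 115.7]
tcp_rot: [-3.139, 0.004, -0.066]
contact_force: [-6.7, 3.5, 2.4]
grip_width: 16.9
```

```bash
python3 n.py 601.6 284.7 599.7 287 -6.7 3.5
```

```text
R 36.3 radial -2.1 resist 7.3 deg 180.4
10 [ 3.7 -5.1]
20 [  6.5 -10.7]
30 [  8.3 -16.7]
40 [  9.1 -22.9]
50 [  8.7 -29.2]
60 [  7.3 -35.3]
```

```bash
python3 -m pendant '[{"linear":[3.7,-5.1,0],"twist":0},{"linear":[6.5,-10.7,0],"twist":0},{"linear":[8.3,-16.7,0],"twist":0},{"linear":[8.3,-16.7,0],"twist":0}]'; python3 n.py 609.9 268 608.5 271 0 0
```

```text
time: 6.95
tool_pos: [609.4, 271.3, 115.8]
tcp_rot: [-3.137, 0.001, -0.066]
contact_force: [-2.3, 7.6, 0.2]
grip_width: 17.3
R 35.3 radial 0.0 resist 0.0 deg 210.5
10 [ 0.8 -6.2]
20 [  0.4 -12.5]
30 [ -1.  -18.6]
40 [ -3.5 -24.4]
50 [ -6.9 -29.6]
60 [-11.2 -34.2]
```

```bash
python3 -m pendant '[{"linear":[0.8,-6.2,0],"twist":0},{"linear":[0.4,-12.5,0],"twist":0},{"linear":[-1,-18.6,0],"twist":0},{"linear":[-1,-18.6,0],"twist":0}]'; python3 n.py 608.9 249.4 608 252 0 0
```

```text
time: 7.45
tool_pos: [610.0, 252.5, 115.9]
tcp_rot: [-3.136, -0.003, -0.066]
contact_force: [3.6, 8.4, -2.3]
grip_width: 17.2
R 34.4 radial 0.0 resist 0.0 deg 240.5
10 [-2.5 -5.8]
20 [ -5.9 -11. ]
30 [-10.2 -15.6]
40 [-15.3 -19.3]
50 [-20.9 -22.1]
60 [-26.9 -23.9]
```

```bash
python3 -m pendant '[{"linear":[-2.5,-5.8,0],"twist":0},{"linear":[-5.9,-11,0],"twist":0},{"linear":[-5.9,-11,0],"twist":0}]'; python3 n.py 603 238.4 603 240 0 0
```

```text
time: 7.82
tool_pos: [605.0, 240.9, 115.9]
tcp_rot: [-3.137, -0.005, -0.066]
contact_force: [6.3, 5.7, -4.3]
grip_width: 17.1
R 35.1 radial 0.0 resist 0.0 deg 260.4
10 [-4.3 -4.6]
20 [-9.3 -8.3]
30 [-15.  -11.1]
40 [-21.  -12.9]
50 [-27.2 -13.7]
60 [-33.5 -13.3]
```

Resistance is about 8.5 N, still stuck.

```bash
python3 -m pendant '[{"linear":[-4.3,-4.6,0],"twist":0},{"linear":[-9.3,-8.3,0],"twist":0},{"linear":[-9.3,-8.3,0],"twist":0}]'; python3 n.py 593.7 230.1 594.5 231 0 0
```

```text
time: 8.2
tool_pos: [596.3, 231.8, 115.9]
tcp_rot: [-3.138, -0.006, -0.067]
contact_force: [7.8, 2.8, -5.1]
grip_width: 16.7
R 35.7 radial 0.0 resist 0.0 deg 280.4
10 [-5.6 -2.8]
20 [-11.6  -4.6]
30 [-17.8  -5.4]
40 [-24.1  -5. ]
50 [-30.2  -3.6]
60 [-36.   -1.1]
```

```bash
python3 -m pendant '[{"linear":[-5.6,-2.8,0],"twist":0},{"linear":[-11.6,-4.6,0],"twist":0},{"linear":[-11.6,-4.6,0],"twist":0}]'; python3 n.py 582.1 225.5 583 226 0 0
```

```text
time: 8.57
tool_pos: [584.9, 226.3, 115.9]
tcp_rot: [-3.139, -0.006, -0.067]
contact_force: [9.0, 1.0, -3.9]
grip_width: 17.2
R 35.7 radial 0.0 resist 0.0 deg 300.3
10 [-6.2 -0.8]
20 [-12.5  -0.4]
30 [-18.6   1. ]
40 [-24.4   3.5]
50 [-29.6   6.9]
60 [-34.2  11.2]
```

```bash
python3 -m pendant '[{"linear":[-6.2,-0.8,0],"twist":0},{"linear":[-12.5,-0.4,0],"twist":0},{"linear":[-12.5,-0.4,0],"twist":0}]'; python3 n.py 569.6 225.1 570 226 0 0
```

```text
time: 8.95
tool_pos: [572.3, 225.0, 115.9]
tcp_rot: [-3.141, -0.006, -0.067]
contact_force: [8.3, -4.2, -3.8]
grip_width: 17.1
R 35.0 radial 0.0 resist 0.0 deg 320.3
10 [-6.1  1.4]
20 [-11.9   3.9]
30 [-17.1   7.3]
40 [-21.7  11.6]
50 [-25.5  16.6]
60 [-28.3  22.2]
```

```bash
python3 -m pendant '[{"linear":[-6.1,1.4,0],"twist":0},{"linear":[-11.9,3.9,0],"twist":0},{"linear":[-11.9,3.9,0],"twist":0}]'; python3 n.py 557.7 229 558 229.5 0 0
```

```text
time: 9.32
tool_pos: [559.9, 228.2, 115.8]
tcp_rot: [3.141, -0.004, -0.067]
contact_force: [6.5, -6.5, -2.3]
grip_width: 16.9
R 35.4 radial 0.0 resist 0.0 deg 340.4
10 [-5.3  3.4]
20 [-9.8  7.7]
30 [-13.6  12.7]
40 [-16.4  18.3]
50 [-18.2  24.3]
60 [-19.   30.6]
```

```bash
python3 -m pendant '[{"linear":[-5.3,3.4,0],"twist":0},{"linear":[-9.8,7.7,0],"twist":0},{"linear":[-9.8,7.7,0],"twist":0}]'; python3 n.py 547.9 236.7 550 235.5 0 0
```

```text
time: 9.7
tool_pos: [549.4, 235.5, 115.8]
tcp_rot: [3.14, -0.003, -0.067]
contact_force: [3.9, -8.4, -0.5]
grip_width: 17.1
R 35.3 radial 0.0 resist 0.0 deg 0.3
10 [-3.8  5. ]
20 [-6.6 10.6]
30 [-8.4 16.6]
40 [-9.2 22.8]
50 [-8.8 29.1]
60 [-7.4 35.2]
```

```bash
python3 -m pendant '[{"linear":[-3.8,5,0],"twist":0},{"linear":[-6.6,10.6,0],"twist":0},{"linear":[-6.6,10.6,0],"twist":0}]'; python3 n.py 541.3 247.3 541.5 247 0 0
```

```text
time: 10.07
tool_pos: [542.1, 246.1, 115.8]
tcp_rot: [3.139, -0.001, -0.067]
contact_force: [0.3, -8.5, 0.7]
grip_width: 17.1
R 35.9 radial 0.0 resist 0.0 deg 20.3
10 [-1.8  6. ]
20 [-2.6 12.2]
30 [-2.2 18.5]
40 [-0.8 24.6]
50 [ 1.7 30.4]
60 [ 5.1 35.6]
```

```bash
python3 -m pendant '[{"linear":[-1.8,6,0],"twist":0},{"linear":[-2.6,12.2,0],"twist":0},{"linear":[-2.6,12.2,0],"twist":0}]'; python3 n.py 538.7 259.5 538.7 258 0 0
```

```text
time: 10.45
tool_pos: [539.0, 258.4, 115.7]
tcp_rot: [3.139, 0.0, -0.066]
contact_force: [-0.5, -8.6, 1.4]
grip_width: 17.4
R 36.1 radial 0.0 resist 0.0 deg 40.3
10 [0.4 6.3]
20 [ 1.8 12.4]
30 [ 4.2 18.2]
40 [ 7.7 23.4]
50 [12. 28.]
60 [17.  31.8]
```

```bash
python3 -m pendant '[{"linear":[0.4,6.3,0],"twist":0},{"linear":[1.8,12.4,0],"twist":0},{"linear":[1.8,12.4,0],"twist":0}]'; python3 n.py 540.5 271.9 540 271 0 0
```

```text
time: 10.82
tool_pos: [540.3, 270.9, 115.7]
tcp_rot: [3.139, 0.001, -0.066]
contact_force: [-2.0, -7.5, 3.5]
grip_width: 17.4
R 36.2 radial 0.0 resist 0.0 deg 60.3
10 [2.5 5.8]
20 [ 5.9 11. ]
30 [10.2 15.6]
40 [15.2 19.4]
50 [20.8 22.2]
60 [26.8 24. ]
```

```bash
python3 -m pendant '[{"linear":[2.5,5.8,0],"twist":0},{"linear":[5.9,11,0],"twist":0},{"linear":[5.9,11,0],"twist":0}]'; python3 n.py 546.4 282.9 546.4 282.9 0 0
```

```text
time: 11.2
tool_pos: [547.3, 283.9, 115.8]
tcp_rot: [-3.14, -0.002, -0.066]
contact_force: [1.0, 0.2, 0.0]
grip_width: 17.3
R 36.0 radial 0.0 resist 0.0 deg 80.3
10 [4.3 4.6]
20 [9.3 8.4]
30 [14.9 11.2]
40 [20.9 13. ]
50 [27.1 13.8]
60 [33.4 13.4]
```

The resistance dropped from about 8 N to about 0, so the tang is free. I'll stop, let go and rise.

```bash
python3 -m pendant '[{"linear":[0,0,0],"twist":0},{"linear":[0,0,0],"twist":0},{"linear":[0,0,0],"twist":0},{"linear":[0,0,0],"twist":0},{"linear":[0,0,0],"twist":0},{"linear":[0,0,20],"twist":0},{"linear":[0,0,70],"twist":0},{"linear":[0,0,110],"twist":0},{"linear":[0,0,110],"twist":0}]' 0
python3 - <<'E'
from h import *
a=cap('top','t3');b=cap('scene','s3')
A=cv2.resize(a['frame'][185:245,195:335],None,fx=5.7,fy=5,interpolation=cv2.INTER_CUBIC)[:,:792]
B=cv2.resize(b['frame'][145:255,230:395],None,fx=4.8,fy=2.7,interpolation=cv2.INTER_CUBIC)[:,:792]
cv2.imwrite('pics/c3.png',np.vstack([A,B]))
E
```

```text
time: 12.32
tool_pos: [548.0, 283.5, 229.7]
tcp_rot: [-3.138, -0.007, -0.067]
contact_force: [-0.4, -0.1, -0.3]
grip_width: 91.3
```

View pics/c3.png

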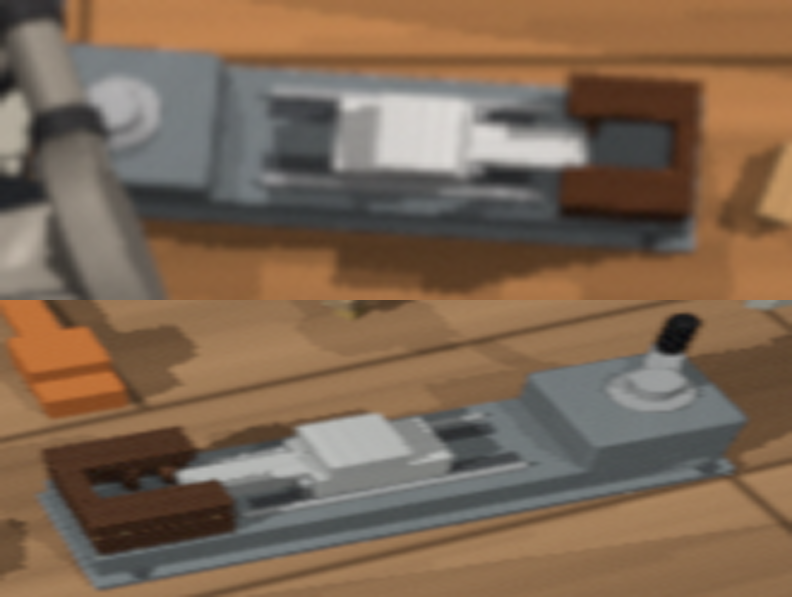

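Run:
```python
from h import *
np.set_printoptions(precision=1,suppress=True)
a=load('t3')
for x,y in((380,95),(380,172),(472,92),(472,172),(426,95),(426,172)):
    print(x,y,onz(a,x/5.7+195-.4,y/5+185-.4,93))
W=cloud(a);w=W[195:230,250:285].reshape(-1,3)
fr=a['frame'].min(-1)[195:230,250:285].ravel()
P=w[(w[:,2]>86)&(w[:,2]<100)];print(len(P),np.percentile(P,[3,50,97],axis=0),P.mean(0))
gm=np.zeros(a['frame'].shape[:2],np.uint8);gm[195:230,250:277]=(a['frame'].min(-1)[195:230,250:277]>195)
ys,xs=np.nonzero(gm);X=np.float32([onz(a,x,y,93)[:2] for x,y in zip(xs,ys)]);print(len(X),cv2.minAreaRect(X),X.mean(0))
b=load('s3')
for x,y in((350,438),(297,425),(375,412),(412,450),(325,470)): print('sc',onz(b,x/4.8+230-.4,(y-300)/2.7+145-.4,93))
# tray floor extents
print('tray',onz(a,402.5,244.5,10))
```

```text
380 95 [584.8 125.7  93. ]
380 172 [538.3 125.3  93. ]
472 92 [586.6  77.7  93. ]
472 172 [538.3  77.6  93. ]
426 95 [584.8 101.7  93. ]
426 172 [538.3 101.4  93. ]
210 [[541.1  84.8  88.8]
 [560.8 105.4  93.8]
 [583.3 125.2  98.5]] [561.2 105.1  93.7]
173 ((562.4186401367188, 111.56439971923828), (36.218021392822266, 59.432647705078125), 0.03177296742796898) [563.5 104.7]
sc [561.1 102.7  93. ]
sc [538.8  84.9  93. ]
sc [542.2 125.2  93. ]
sc [584.  124.5  93. ]
sc [584.8  78.2  93. ]
tray [ 471.8 -312.4   10. ]
```

```bash
python3 -m pendant '[{"linear":[15.6,-60,0],"twist":0},{"linear":[15.6,-120,0],"twist":0},{"linear":[15.6,-176,0],"twist":0},{"linear":[15.6,-176,-50],"twist":0},{"linear":[15.6,-176,-105],"twist":0},{"linear":[15.6,-176,-105],"twist":0}]' 0
python3 - <<'E'
from h import *
b=cap('scene','s4')
cv2.imwrite('pics/s4c.png',cv2.resize(b['frame'][100:260,220:400],None,fx=4,fy=3.7,interpolation=cv2.INTER_CUBIC))
E
```

```text
time: 13.18
tool_pos: [558.2, 106.5, 115.8]
tcp_rot: [3.14, 0.012, -0.067]
contact_force: [-0.3, 0.3, 0.4]
grip_width: 91.8
```

View pics/s4c.png

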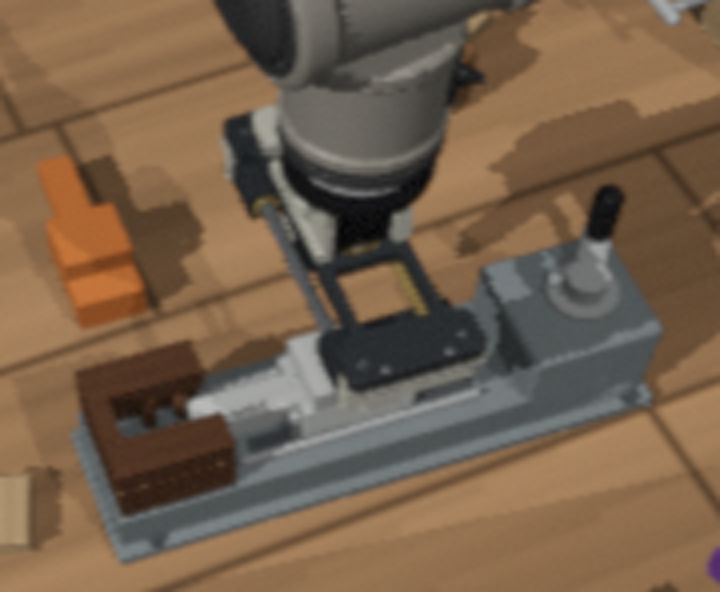

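The open gripper sits above the boss, straddling it; the handle at (605, 212) is clear. Now I'll descend and grip.

```bash
python3 -m pendant '[{"linear":[0,0,-25],"twist":0},{"linear":[0,0,-50],"twist":0},{"linear":[0,0,-62.5],"twist":0},{"linear":[0,0,-62.5],"twist":0},{"linear":[0,0,-62.5],"twist":0}]' 0
```

```text
time: 13.85
tool_pos: [563.0, 107.1, 59.7]
tcp_rot: [-3.141, -0.002, -0.067]
contact_force: [-0.2, -0.4, -0.6]
grip_width: 91.8
```

```bash
python3 -m pendant '[{"linear":[0,0,0],"twist":0},{"linear":[0,0,0],"twist":0},{"linear":[0,0,0],"twist":0},{"linear":[0,0,0],"twist":0},{"linear":[0,0,0],"twist":0},{"linear":[0,0,0],"twist":0},{"linear":[0,0,0],"twist":0},{"linear":[0,0,0],"twist":0}]' 255
```

```text
time: 14.85
tool_pos: [562.2, 107.0, 58.3]
tcp_rot: [-3.141, -0.001, -0.067]
contact_force: [1.6, 0.3, 0.0]
grip_width: 43.8
```

```bash
python3 -m pendant '[{"linear":[0,0,0],"twist":0},{"linear":[0,0,4],"twist":0},{"linear":[0,0,9],"twist":0},{"linear":[0,0,15],"twist":0},{"linear":[0,0,15],"twist":0},{"linear":[0,0,15],"twist":0}]'
```

```text
time: 15.6
tool_pos: [562.0, 106.9, 73.5]
tcp_rot: [3.142, -0.0, -0.067]
contact_force: [1.4, 0.9, -2.5]
grip_width: 43.8
```

```bash
python3 -m pendant '[{"linear":[0,0,15],"twist":0},{"linear":[0,0,35],"twist":0},{"linear":[0,0,60],"twist":0},{"linear":[0,0,80],"twist":0},{"linear":[0,0,90],"twist":0},{"linear":[-5,-20,90],"twist":0},{"linear":[-12,-55,90],"twist":0},{"linear":[-21,-95,90],"twist":0},{"linear":[-30,-135,90],"twist":0},{"linear":[-39,-175,90],"twist":0},{"linear":[-48,-215,90],"twist":0},{"linear":[-57,-255,90],"twist":0},{"linear":[-66,-295,90],"twist":0},{"linear":[-74,-335,90],"twist":0},{"linear":[-81,-370,90],"twist":0},{"linear":[-85,-388,90],"twist":0},{"linear":[-86,-395,90],"twist":0},{"linear":[-86,-395,90],"twist":0},{"linear":[-86,-395,90],"twist":0}]'
python3 - <<'E'
from h import *
b=cap('scene','s5');a=cap('top','t5')
cv2.imwrite('pics/s5c.png',np.hstack([cv2.resize(b['frame'][130:330,30:260],(400,400)),cv2.resize(a['frame'][180:310,330:460],(400,400))]))
E
```

```text
time: 17.98
tool_pos: [476.2, -286.9, 163.2]
tcp_rot: [-3.141, 0.0, -0.065]
contact_force: [0.2, -0.6, -5.2]
grip_width: 43.7
```

View pics/s5c.png

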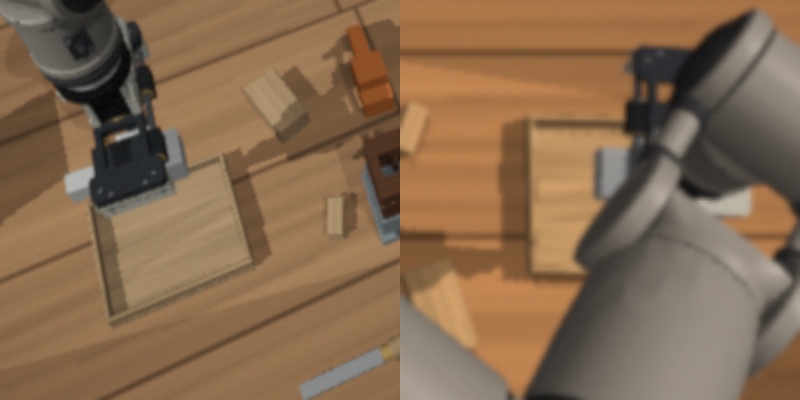

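The bracket is held level above the tray (5 N of weight).

```bash
python3 -m pendant '[{"linear":[0,0,-20],"twist":0},{"linear":[0,0,-50],"twist":0},{"linear":[0,0,-80],"twist":0},{"linear":[0,0,-105],"twist":0},{"linear":[0,0,-122],"twist":0},{"linear":[0,0,-132],"twist":0},{"linear":[0,0,-138],"twist":0},{"linear":[0,0,-138],"twist":0},{"linear":[0,0,-138],"twist":0}]'; python3 -m pendant '[{"linear":[0,0,-1],"twist":0},{"linear":[0,0,-2],"twist":0},{"linear":[0,0,-3],"twist":0},{"linear":[0,0,-4],"twist":0},{"linear":[0,0,-4],"twist":0}]'
```

```text
time: 19.2
tool_pos: [476.4, -288.3, 25.9]
tcp_rot: [3.141, -0.001, -0.067]
contact_force: [0.2, -0.5, -4.2]
grip_width: 43.7
time: 19.82
tool_pos: [475.9, -288.0, 21.1]
tcp_rot: [-3.141, 0.0, -0.067]
contact_force: [-0.1, 0.1, -5.5]
grip_width: 43.4
```

```bash
python3 -m pendant '[{"linear":[0,0,-0.5],"twist":0},{"linear":[0,0,-1],"twist":0},{"linear":[0,0,-1.5],"twist":0},{"linear":[0,0,-2],"twist":0},{"linear":[0,0,-2],"twist":0}]'
```

```text
time: 20.45
tool_pos: [476.0, -288.1, 19.3]
tcp_rot: [3.142, -0.0, -0.067]
contact_force: [-0.6, -0.4, -3.3]
grip_width: 43.9
```

```bash
python3 -m pendant '[{"linear":[0,0,-0.4],"twist":0},{"linear":[0,0,-0.8],"twist":0},{"linear":[0,0,-0.8],"twist":0}]'
```

```text
time: 20.82
tool_pos: [476.1, -288.1, 19.2]
tcp_rot: [3.141, -0.0, -0.067]
contact_force: [-2.4, 1.3, 5.1]
grip_width: 44.2
```

Contact with the tray floor is confirmed (z force went from −5 to +5 N). I'll release with a partial opening and rise.

```bash
python3 -m pendant '[{"linear":[0,0,0],"twist":0},{"linear":[0,0,0],"twist":0},{"linear":[0,0,0],"twist":0},{"linear":[0,0,0],"twist":0},{"linear":[0,0,0],"twist":0},{"linear":[0,0,10],"twist":0},{"linear":[0,0,40],"twist":0},{"linear":[0,0,90],"twist":0},{"linear":[0,0,150],"twist":0},{"linear":[0,0,200],"twist":0},{"linear":[-20,60,200],"twist":0},{"linear":[-50,120,200],"twist":0},{"linear":[-70,170,200],"twist":0},{"linear":[-70,170,200],"twist":0},{"linear":[-70,170,200],"twist":0}]' 80
python3 - <<'E'
from h import *
b=cap('scene','s6');a=cap('top','t6')
cv2.imwrite('pics/s6c.png',np.hstack([cv2.resize(b['frame'][130:330,30:400],(520,400)),cv2.resize(a['frame'][200:290,350:450],(280,400))]))
E
```

```text
time: 22.7
tool_pos: [406.6, -118.4, 219.3]
tcp_rot: [3.14, -0.002, -0.066]
contact_force: [0.7, 0.5, -0.5]
grip_width: 63.2
```

View pics/s6c.png

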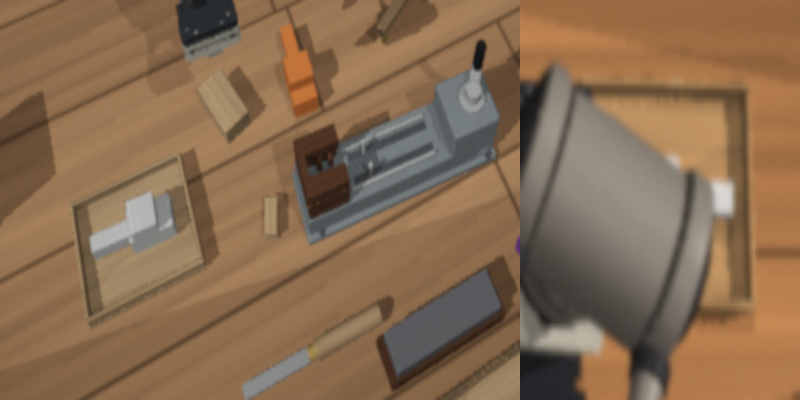

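The bracket lies upright and fully inside the tray, at (135, 222) in the left-hand view. The gripper is clear and everything else is undisturbed.

```bash
python3 -c "
from plant import bot
o=bot.get_obs();print(o['time'],o['contact_force']);print(bot.close_job())"
```

```text
22.8 [-0.7769988  -0.10085627  1.7226058 ]
the job is handed in; nothing more can be done
None
```

The bracket is out of the post and standing upright in the tray, and the job is handed in at 22.8 s of the 72 s allowed.

- **Winding:** I wound the crank clockwise about 1.2 turns. The heavy pull held at about 8–9 N, then fell to about 0 N within one 20° step. I stopped there and let go, so the crank ran well under a quarter turn past the release.
- **Lifting and placing:** I gripped the boss (43.8 mm measured, 44 mm expected) and lifted the bracket straight up; it weighed about 5 N in the gripper. I lowered it in small steps until the force showed it resting on the tray floor, then released it.
- **Last checks:** The final picture shows the bracket upright, fully inside the tray and clear of the walls. The gripper was clear and the other things in view looked undisturbed. The final top view was mostly hidden by the arm, so this rests on the scene view. No check failed.

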